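# Close the dumbbell carton

### The job

The two pink dumbbells are packed, so close their carton for storage. First fold the two short side flaps down flat, in either order, while the big lid flap is still standing open, and then fold the big lid flap down flat on top of them. Do not crush the carton or shove the other things on the table, and let go and leave it closed.

Things in the scene. Friction and masses are not known exactly. Their poses are not given: they have to be found in the camera images.
- carton: Cardboard carton, fixed to the table, 140 mm (its x) by 160 mm (its y) by 100 mm high without flaps, walls 4 mm; two pink dumbbells lie inside, up to 60 mm high. Origin at the centre of its underside, z up. The big lid flap is hinged along its +x top edge, the short side flaps along its +y (left) and -y (right) top edges; the -x side has no flap, only a pink sticker on the wall.
- left_flap (a joint): Angle of the left side flap: 0 = folded in, flat; about 1.57 = standing upright; 2.0 = stop, leaning outward. The crease is stiff enough to stay where it is left. The flap is plain tan card 3 mm thick, 60 mm long from hinge to free edge; its hinge line runs along carton x at y = +78 mm, z = 98.5 mm (card mid-thickness), and it spans carton x from -64 to +45 mm.
- right_flap (a joint): Angle of the right side flap: the mirror image of the left one, hinge line at carton y = -78 mm, z = 98.5 mm; 0 = folded in, flat; about 1.57 = upright.
- lid_flap (a joint): Angle of the big lid flap: 0 = folded down flat over the carton; about 1.57 = standing upright; 2.0 = stop, leaning outward. Stays where it is left. Cardboard 4 mm thick with a pink sticker on its outer face, 138 mm long from hinge to free edge, 160 mm wide; its hinge line runs along carton y at x = +70 mm, z = 103 mm (card mid-thickness).
- left_flap_edge (a point): Middle of the free edge of the left side flap (carton x = -9.5 mm).
- right_flap_edge (a point): Middle of the free edge of the right side flap (carton x = -9.5 mm).
- lid_flap_edge (a point): Middle of the free edge of the lid flap.
- pushup_grip: Bystander: pink push-up handle with a black grip bar, about 170 x 170 mm, 130 mm high. Origin at the centre of its underside.
- ab_wheel: Bystander: black exercise wheel, diameter 150 mm, with a 250 mm black axle handle lying level along its own y. Origin under the wheel, on the table.
- remote: Bystander: white remote control lying flat, 170 x 45 x 18 mm. Origin at the centre of its underside, length along its x.
There are look-alikes about, which are no part of the job. There is more than one size of the carton; the job needs the largest.

How it is judged:
By the outcome, as a careful person would: the job done as asked, in the order asked, and still so for the second after the job is handed in, with the robot touching nothing.
It also fails if it takes over 51 s, if anything falls off the work surface, if the arm or the gripper's body presses on something with over 40 N, if the wrist force passes 120 N, or if a joint passes its speed limit or range.

### The arm

A 6-joint arm with a two-finger parallel gripper is mounted at the origin on the work surface. World frame = base frame: x ahead of the robot, y to its left, z up, the work surface at z = 0. Lengths are in m, angles in rad, forces in N, time in s.
With the tool pointing down it reaches from about 0.35 to 0.975 m from the base axis. Payload 4.9 kg.
Tool frame: the origin (TCP) lies at the very end of the fingers, on their centre line; the grasp point (between the pads) lies 19 mm behind it; z points along the fingers, y is the line along which they close (so a half turn about z gives the same grasp; the last joint's range is limited). The gripper opens to 85 mm and grips with 20 to 120 N. Pads are 22 mm wide; open, the fingers measure 114 mm over their backs; the gripper's body (76 mm by 85 mm) begins 54 mm behind the grasp point. The pads swing forward as they close: fully open they stand 13 mm farther back than shut.
Start: joints at [1.072, 0.053, 1.613, -0, 1.476, -0.119], TCP at [0.232, 0.58, 0.231] pointing down, gripper open.
Joint ranges: [-3.01, 3.01], [-1.01, 2.22], [0.06, 2.58], [-1.02, 4.17], [0.09, 2.62], [-3.14, 3.14]. Speed limits (rad/s): [2.57, 2.57, 3.14, 3.14, 3.14, 3.14].

### API

Orientations are given as a rotation vector (axis times angle).
In Python, from station import get_obs, get_image, get_calibration, finish_job gives the robot as it stands.
- The arm moves only by the tool servo_tool, never from a script. Its argument "increments" is a list of rows, each a list of 5 numbers: the opening, from 0 (shut) to 1 (fully open), then the shift along the tool's x, y, z in mm, then the turn about the tool's z in degrees. In form: [[jaw, tx, ty, tz, spin], ...]. A call has 1 to 12 rows; each row shifts and turns the commanded pose from where the row before left it, along the tool's axes as they then stand; what a row does not reach is not made up. A row lasts 1/8 s, in which the tool goes at most 62.5 mm and 10.7 degrees, less where a joint would pass 70% of its speed; a pose out of reach is approached as far as the arm can. A call is refused whole if a number of a shift passes 62.5 or a number of a turn 10.7, either way. A call with a gripper value outside its range is refused whole. The fingers move at their own pace and stop on an object; "force" is the grip in N (left out, the last holds). Time passes only in rows, so rows that do not move let the fingers close. It gives the time, the measured TCP pose, the force, the opening and the grip force at its end, in the units of the state.
- get_obs(): the state, without advancing time (a new reading comes with each control period).
- get_image(name): name is "side" or "top"; returns the picture (400x640x3 uint8, red, green, blue); there is no depth.
- get_calibration(name): a dict with "fx", "fy", "cx", "cy" (pixels), "R" (3x3) and "t" (3): a world point X has camera coordinates R X + t. Camera axes: x right, y down, z forward; pixel columns grow to the right and rows downward; lengths in m; the calibration is good to about 2 mm. A picture is of the moment at which its call begins. get_calibration takes no time and is no camera call.
- finish_job(): hands the job in; it is judged then, once.
The state is a dict: "t": time; "q": joint angles; "dq": joint speeds; "effort": joint torques, N m; "tool_pos": TCP position; "tool_rot": TCP orientation; "contact_force": force on the tool from outside, world axes, zero at the start; "wrist_torque": the same for the moment, N m; "opening": finger opening in m; "grip_force": force on a finger pad.
Only numpy, scipy, OpenCV 4.12 (cv2) and the standard library are available. Lean on these libraries where they do the work, as an engineer would, in place of code of your own. Each camera call takes 0.05 s, during which the arm holds its last target. There are 200 camera calls.

## Working session

There is one attempt and no reset: what is moved stays moved. The work goes in short steps, Python scripts to look and compute and a tool call to move; the robot and the scene stay as the last step left them, time stands still between calls to the robot, and variables do not carry over. Pictures are saved under pics/ and viewed, at most 10 in all, crops included, and the job is handed in when it is done.

Besides the shell and the picture viewer there is one more tool, called after "Request:" as name(argument=value, ...) on one line, values as JSON. servo_tool: Moves the arm, as the interface text tells. Its arguments: {"type":"object","properties":{"increments":{"type":"array"},"force":{"type":"number"}},"required":["increments"]}

```bash
mkdir -p pics
python3 - <<'E'
from station import *
import cv2
for n in("side","top"):
    cv2.imwrite(f"pics/{n}0.png",get_image(n)[:,:,::-1]); c=get_calibration(n); print(n,c)
o=get_obs();print(o["t"],o["tool_pos"],o["tool_rot"],o["opening"])
E
```

```text
side {'fx': 389.9210265570535, 'fy': 389.9210265570535, 'cx': 323.55082744268896, 'cy': 202.79950622767424, 'R': array([[ 0.97399473, -0.22560393,  0.0209079 ],
       [-0.11102159, -0.55567133, -0.82395605],
       [ 0.19750565,  0.80020762, -0.56626786]]), 't': array([-0.59464472,  0.15347192,  1.24625931])}
top {'fx': 370.4852654588974, 'fy': 370.4852654588974, 'cx': 318.7112669057182, 'cy': 194.183529079935, 'R': array([[-0.01143702, -0.9998874 , -0.00971546],
       [-0.98629474,  0.01287981, -0.16448952],
       [ 0.16459613,  0.00770104, -0.98633098]]), 't': array([0.0173287 , 0.58069467, 0.98553698])}
0.1 [0.2314192  0.57997158 0.23015983] [-5.92902718e-01 -3.08448964e+00  2.80018159e-03] 0.08579809010748926
```

View pics/side0.png

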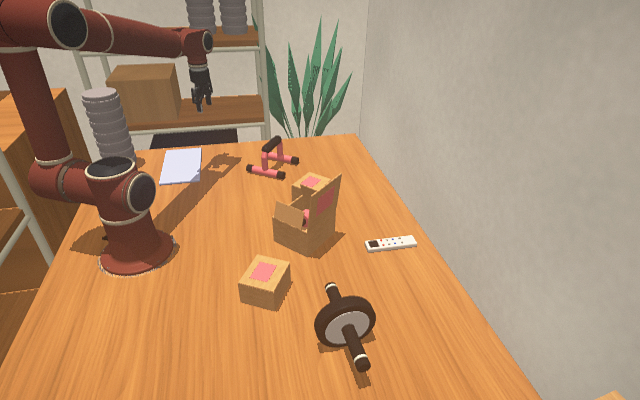

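View pics/top0.png

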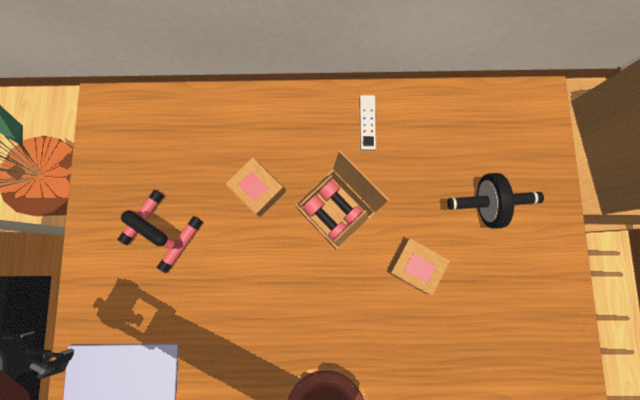

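The top view shows the open carton at about (340,208), with its lid flap toward the upper right. Two closed smaller look-alikes are at (255,187) and (420,265). I'll zoom in on the open one.

Run:
```python
import cv2,numpy as np
a=cv2.imread("pics/top0.png")[145:255,285:395]; b=cv2.imread("pics/side0.png")[165:265,265:355]
a=cv2.resize(a,(550,550),interpolation=cv2.INTER_CUBIC); b=cv2.resize(b,(450,500),interpolation=cv2.INTER_CUBIC)
cv2.imwrite("pics/a.png",a);cv2.imwrite("pics/b.png",b)
```

```text
(no output)
```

View pics/a.png

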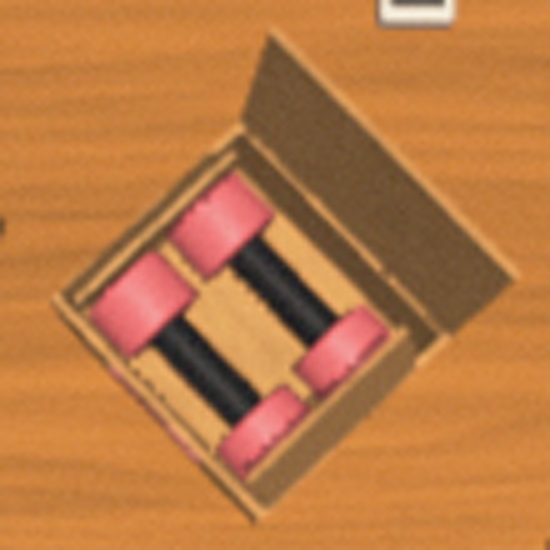

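View pics/b.png

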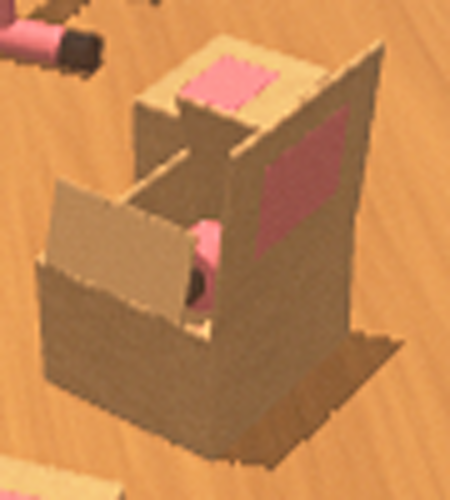

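The crops show the rim corners, lid edge corners and right flap edge corners in both views. I'll triangulate them.

```bash
cat > h.py <<'E'
from station import *
import numpy as np
C={n:get_calibration(n) for n in("side","top")}
def ray(n,p):
    c=C[n];d=c["R"].T@[(p[0]-c["cx"])/c["fx"],(p[1]-c["cy"])/c["fy"],1];return -c["R"].T@c["t"],d/np.linalg.norm(d)
def plane(n,p,z):
    o,d=ray(n,p);return o+d*(z-o[2])/d[2]
def tri(pt,ps):
    o,d=ray("top",pt);q,e=ray("side",ps)
    s=np.linalg.lstsq(np.c_[d,-e],q-o,rcond=None)[0];A,B=o+s[0]*d,q+s[1]*e
    return (A+B)/2,np.linalg.norm(A-B)
def T(a): return (a[0]+.5)/5+285-.5,(a[1]+.5)/5+145-.5
def S(a): return (a[0]+.5)/5+265-.5,(a[1]+.5)/5+165-.5
E
python3 - <<'E'
from h import *
np.set_printoptions(precision=4,suppress=True)
r=np.array([plane("top",T(p),.1) for p in[(58,298),(260,520),(450,340),(240,128)]])
print(r,[np.linalg.norm(r[i]-r[i-1]) for i in range(4)])
x=(r[3]-r[0]+r[2]-r[1]);print("yaw",np.degrees(np.arctan2(x[1],x[0])));y=(r[0]-r[1]+r[3]-r[2]);print(np.degrees(np.arctan2(-y[0],y[1])))
c=r.mean(0);print("c",c);th=(np.arctan2(x[1],x[0])+np.arctan2(-y[0],y[1]))/2
R=np.array([[np.cos(th),-np.sin(th),0],[np.sin(th),np.cos(th),0],[0,0,1]]);c[2]=0
for n,a,b in[("FR",(260,520),(40,260)),("BR",(450,340),(212,345)),("lidR",(518,275),(235,155)),("lidL",(272,33),(382,42)),("rfF",(250,475),(60,182)),("rfB",(405,330),(195,235)),("lfB",(235,155),(190,150))]:
    p,e=tri(T(a),S(b));print(n,p,"err",e,"carton",R.T@(p-c))
E
```

```text
[[ 0.5462  0.0695  0.1   ]
 [ 0.4291 -0.0348  0.1   ]
 [ 0.5213 -0.1362  0.1   ]
 [ 0.6368 -0.0281  0.1   ]] [np.float64(0.1331659417328374), np.float64(0.1568197592909308), np.float64(0.1371077713994189), np.float64(0.15816729281238753)]
yaw -47.42510529025337
-47.60031348608309
c [ 0.5334 -0.0324  0.1   ]
FR [ 0.431 -0.035  0.098] err 0.0037280215406861545 carton [-0.0672 -0.0772  0.098 ]
BR [ 0.5235 -0.1372  0.0942] err 0.0029890988565427416 carton [ 0.0706 -0.078   0.0942]
lidR [ 0.5356 -0.1483  0.2385] err 0.0018388722593783453 carton [ 0.0869 -0.0766  0.2385]
lidL [ 0.6508 -0.0396  0.237 ] err 0.0021009414328501145 carton [0.0846 0.0818 0.237 ]
rfF [ 0.4496 -0.0283  0.1517] err 0.000923282385269452 carton [-0.0596 -0.059   0.1517]
rfB [ 0.5205 -0.1062  0.1555] err 0.0005477984334232081 carton [ 0.0458 -0.0593  0.1555]
lfB [ 0.5696 -0.0218  0.1679] err 0.07360272009755701 carton [0.0167 0.0338 0.1679]
```

```bash
cat >> h.py <<'E'
th=np.radians(-47.5);c0=np.array([.5334,-.0324,0])
Rc=np.array([[np.cos(th),-np.sin(th),0],[np.sin(th),np.cos(th),0],[0,0,1]])
def car(p): return Rc.T@(np.asarray(p)-c0)
def stat():
    o=get_obs();from scipy.spatial.transform import Rotation as Q
    M=Rc.T@Q.from_rotvec(o["tool_rot"]).as_matrix()
    print("t %.2f"%o["t"],"carton mm",(car(o["tool_pos"])*1e3).round(1),"axes\n",M.round(3),"F",(Rc.T@o["contact_force"]).round(1),"open",o["opening"])
E
python3 - <<'E'
from h import *
np.set_printoptions(precision=4,suppress=True)
p,e=tri(T((75,300)),S((180,100)));print("lfF",car(p),e)
for q in[(75,300),(235,155)]:
    for z in np.arange(.12,.165,.01): 
        k=car(plane("top",T(q),z));print(q,k,np.hypot(k[1]-.078,z-.0985))
for q in [(227,187),(257,157),(285,187),(257,217)]: print("box",car(plane("top",q,.07)))
stat()
E
```

```text
lfF [-0.062   0.0654  0.1489] 0.002939161255831745
(75, 300) [-0.0617  0.0685  0.12  ] 0.023507648329063727
(75, 300) [-0.0621  0.0671  0.13  ] 0.03334428304975704
(75, 300) [-0.0626  0.0656  0.14  ] 0.04330314968566818
(75, 300) [-0.0631  0.0642  0.15  ] 0.053315797018839914
(75, 300) [-0.0636  0.0628  0.16  ] 0.0633567323120959
(235, 155) [0.0512 0.0674 0.12  ] 0.023964570544291075
(235, 155) [0.0495 0.066  0.13  ] 0.03370973880008404
(235, 155) [0.0478 0.0646 0.14  ] 0.04361670914218478
(235, 155) [0.0461 0.0632 0.15  ] 0.05359583118717786
(235, 155) [0.0445 0.0617 0.16  ] 0.06361315825142982
box [-0.1715  0.2481  0.07  ]
box [-0.055   0.2551  0.07  ]
box [-0.0554  0.1389  0.07  ]
box [-0.1662  0.1298  0.07  ]
t 0.10 carton mm [-655.5  191.1  230.2] axes
 [[-0.901 -0.434  0.001]
 [-0.434  0.901 -0.002]
 [ 0.    -0.002 -1.   ]] F [-0.1  0.2 -0.4] open 0.08579809010748926
```

Request:
servo_tool(increments=[[0,0,0,0,8.6],[0,0,0,0,8.6],[0,0,0,0,8.5]], force=40)

```text
t: 0.48
tool_pos: [0.2315, 0.5801, 0.2306]
tool_rot: [-1.271, -2.873, 0.002]
contact_force: [0.6, -0.5, -0.1]
opening: 0.0323
grip_force: 0.0
```

```bash
python3 -c "
from h import *
stat()"
```

```text
t 0.47 carton mm [-655.5  191.3  230.6] axes
 [[-1.     0.004  0.   ]
 [ 0.004  1.    -0.001]
 [-0.    -0.001 -1.   ]] F [ 0.8  0.1 -0.1] open 0.03226286050258403
```

Request:
servo_tool(increments=[[0,-53,-5.5,0,0],[0,-53,-5.5,0,0],[0,-53,-5.5,0,0],[0,-53,-5.5,0,0],[0,-53,-5.5,0,0],[0,-53,-5.5,0,0],[0,-53,-5.5,0,0],[0,-53,-5.5,0,0],[0,-53,-5.5,0,0],[0,-53,-5.5,0,0],[0,-53,-5.5,0,0],[0,-53,-5.5,0,0]])

```text
t: 1.98
tool_pos: [0.6136, 0.0657, 0.2307]
tool_rot: [-1.264, -2.875, 0.0]
contact_force: [0.5, 0.6, -0.7]
opening: 0.0001
grip_force: 0.0
```

Request:
servo_tool(increments=[[0,0,0,20,0],[0,0,0,30,0],[0,0,0,30,0],[0,0,0,0,0]])

```text
t: 2.48
tool_pos: [0.6098, 0.068, 0.1468]
tool_rot: [-1.26, -2.869, 0.005]
contact_force: [0.0, -0.9, 0.3]
opening: 0.0001
grip_force: 0.0
```

```bash
python3 -c "
from h import *
stat()
import cv2
cv2.imwrite('pics/s1.png',cv2.resize(get_image('side')[100:300,200:440,::-1],(720,600)))"
```

```text
t 2.48 carton mm [-22.5 124.2 146.8] axes
 [[-1.    -0.002 -0.006]
 [-0.001  1.    -0.006]
 [ 0.006 -0.006 -1.   ]] F [ 0.7 -0.6  0.3] open 5.236389109523773e-05
```

View pics/s1.png

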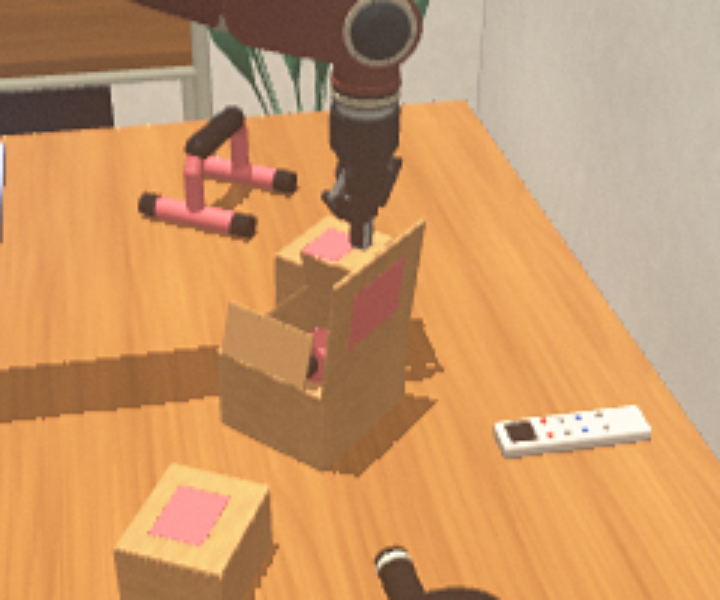

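The fingers are at (360,240), behind the left flap, and the right flap, lid and remote look untouched. Next I'll sweep the left flap in.

Request:
servo_tool(increments=[[0,0,-22,0,0],[0,0,-22,1,0],[0,0,-7,3,0],[0,0,-6,4,0],[0,0,-9,8,0],[0,0,-7,9.5,0],[0,0,-4.5,10.5,0],[0,0,-1.5,8,0],[0,0,0,2,0],[0,0,0,1,0],[0,0,0,0,0]])

```text
t: 3.9
tool_pos: [0.5551, 0.0139, 0.1045]
tool_rot: [1.264, 2.876, 0.0]
contact_force: [-0.3, 0.1, -0.1]
opening: 0.0002
grip_force: 0.0
```

```bash
python3 -c "
from h import *
stat()"
```

```text
t 3.90 carton mm [-19.5  47.3 104.5] axes
 [[-1.    -0.001  0.   ]
 [-0.001  1.     0.   ]
 [-0.     0.    -1.   ]] F [-0.3 -0.2 -0.1] open 0.00019581336593758913
```

Request:
servo_tool(increments=[[0,0,0,1.5,0],[0,0,0,1.5,0],[0,0,0,1,0],[0,0,0,0,0]])

```text
t: 4.4
tool_pos: [0.5548, 0.0139, 0.1002]
tool_rot: [-1.264, -2.876, -0.0]
contact_force: [-0.2, 0.3, -0.6]
opening: -0.0002
grip_force: 0.0
```

```bash
python3 -c "
from h import *
stat()"
```

```text
t 4.40 carton mm [-19.7  47.  100.2] axes
 [[-1.    -0.001 -0.   ]
 [-0.001  1.    -0.   ]
 [ 0.    -0.    -1.   ]] F [-0.3  0.1 -0.6] open -0.0001972329717524138
```

Request:
servo_tool(increments=[[0,0,0,1,0],[0,0,0,0,0]])

```text
t: 4.65
tool_pos: [0.5549, 0.0138, 0.0999]
tool_rot: [-1.264, -2.876, 0.0]
contact_force: [-3.0, 0.8, 4.9]
opening: -0.0002
grip_force: 2.4
```

```bash
python3 -c "
from h import *
stat()
import cv2
a=cv2.resize(get_image('side')[130:265,250:370,::-1],(480,540),interpolation=cv2.INTER_CUBIC)
cv2.imwrite('pics/s2.png',a)"
```

```text
t 4.65 carton mm [-19.5  47.1  99.9] axes
 [[-1.    -0.001 -0.   ]
 [-0.001  1.    -0.   ]
 [ 0.    -0.    -1.   ]] F [-2.7 -1.7  4.9] open -0.00017406399930758646
```

View pics/s2.png

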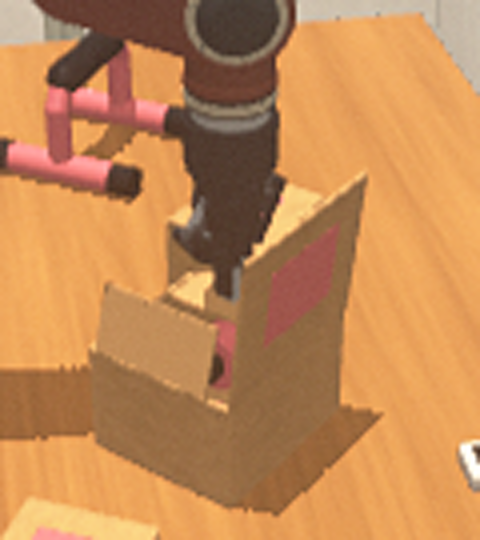

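The left flap lies flat, with contact at z = 99.9 mm and about 5 N. Now I'll cross over to the right flap's outside.

Request:
servo_tool(increments=[[0,0,0,-10,0],[0,0,0,-40,0],[0,0,0,-50,0],[0,0,-43,0,0],[0,0,-43,0,0],[0,0,-43,0,0],[0,0,-43,0,0],[0,0,0,20,0],[0,0,0,33,0],[0,0,0,0,0],[0,0,0,0,0]])

```text
t: 6.08
tool_pos: [0.4287, -0.1027, 0.1474]
tool_rot: [1.263, 2.875, 0.0]
contact_force: [0.1, -0.5, 0.6]
opening: 0.0
grip_force: 0.0
```

```bash
python3 -c "
from h import *
stat()"
```

```text
t 6.08 carton mm [ -18.9 -124.7  147.4] axes
 [[-1.    -0.001  0.001]
 [-0.001  1.     0.001]
 [-0.001  0.001 -1.   ]] F [ 0.4 -0.3  0.6] open 2.0970835547879486e-05
```

Request:
servo_tool(increments=[[0,0,22,0,0],[0,0,22,1,0],[0,0,7,3,0],[0,0,6,4,0],[0,0,9,8,0],[0,0,7,9.5,0],[0,0,4,10.5,0],[0,0,1,8,0],[0,0,0,2,0],[0,0,0,1.5,0],[0,0,0,0,0]])

```text
t: 7.45
tool_pos: [0.4853, -0.0495, 0.0998]
tool_rot: [-1.264, -2.874, -0.001]
contact_force: [-3.9, 2.7, 7.6]
opening: 0.0001
grip_force: 3.8
```

```bash
python3 -c "
from h import *
stat()"
```

```text
t 7.45 carton mm [-19.9 -47.   99.8] axes
 [[-1.    -0.    -0.002]
 [-0.     1.    -0.   ]
 [ 0.002 -0.    -1.   ]] F [-4.6 -1.   7.6] open 5.018441396091085e-05
```

Request:
servo_tool(increments=[[0,0,0,-10,0],[0,0,0,-50,0],[0,0,0,-50,0],[0,0,0,-50,0],[0,0,12,0,0],[0,-37,12,0,0],[0,-38,12,0,0],[0,-38,11,0,0],[0,-37,0,0,0],[0,0,0,0,0],[0,0,0,0,0]])

```text
t: 8.82
tool_pos: [0.621, -0.1281, 0.2576]
tool_rot: [-1.263, -2.874, 0.0]
contact_force: [0.8, 0.2, -0.6]
opening: 0.0005
grip_force: 0.0
```

```bash
python3 -c "
from h import *
stat()
import cv2
a=cv2.resize(get_image('side')[130:265,250:370,::-1],(480,540),interpolation=cv2.INTER_CUBIC)
b=cv2.resize(get_image('top')[145:255,285:395,::-1],(300,300),interpolation=cv2.INTER_CUBIC)
a[:,:]=a; import numpy as np
cv2.imwrite('pics/s3.png',np.hstack([a,np.vstack([b,np.zeros((240,300,3),np.uint8)])]))"
```

```text
t 8.82 carton mm [129.7  -0.  257.6] axes
 [[-1.    -0.001 -0.002]
 [-0.001  1.    -0.001]
 [ 0.002 -0.001 -1.   ]] F [ 0.4  0.7 -0.6] open 0.0004988244744084792
```

View pics/s3.png

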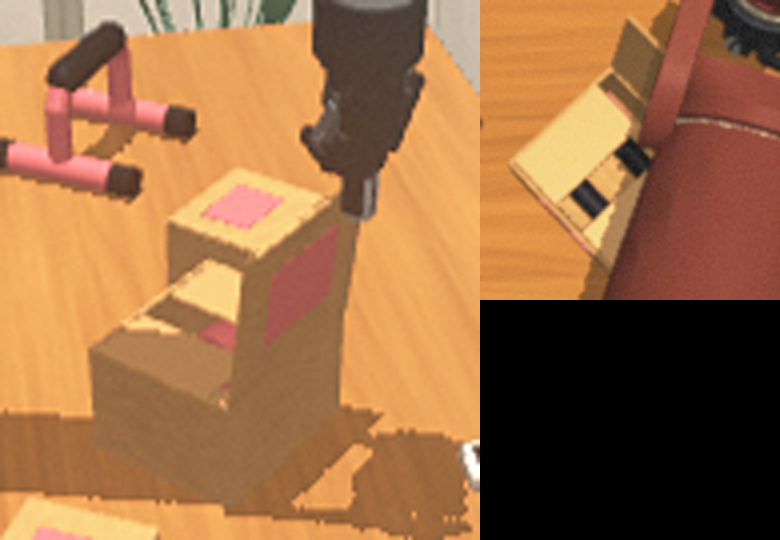

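Both side flaps are flat, the lid still stands, and the fingers are outside the lid near (358,200). Now I'll fold the lid.

Request:
servo_tool(increments=[[0,0,0,24,0],[0,0,0,24,0],[0,15,0,0,0],[0,15,0,0,0],[0,12,0,0,0],[0,12,0,1,0],[0,12,0,2,0],[0,13,0,3,0],[0,12,0,5,0],[0,12,0,7,0],[0,12,0,8,0],[0,0,0,0,0]])

```text
t: 10.42
tool_pos: [0.5426, -0.0429, 0.1833]
tool_rot: [-1.262, -2.874, 0.001]
contact_force: [-1.0, 0.0, -0.6]
opening: -0.0001
grip_force: 0.0
```

```bash
python3 -c "
from h import *
stat()"
```

```text
t 10.43 carton mm [ 14.   -0.3 183.3] axes
 [[-1.    -0.001 -0.002]
 [-0.001  1.    -0.001]
 [ 0.002 -0.001 -1.   ]] F [-0.7 -0.7 -0.6] open -6.358040238800338e-05
```

Request:
servo_tool(increments=[[0,9,0,8.5,0],[0,9,0,10,0],[0,7,0,11,0],[0,6,0,12,0],[0,4,0,11,0],[0,2,0,10,0],[0,1,0,8,0],[0,0,0,4,0],[0,0,0,2,0],[0,0,0,0,0]])

```text
t: 11.68
tool_pos: [0.5184, -0.0159, 0.1084]
tool_rot: [1.264, 2.876, 0.0]
contact_force: [0.1, 0.9, 0.6]
opening: 0.0001
grip_force: 0.0
```

```bash
python3 -c "
from h import *
stat()"
```

```text
t 11.68 carton mm [-2.230e+01  1.000e-01  1.084e+02] axes
 [[-1.    -0.001  0.   ]
 [-0.001  1.     0.   ]
 [-0.     0.    -1.   ]] F [-0.6  0.7  0.6] open 6.851740991204004e-05
```

Request:
servo_tool(increments=[[0,0,0,1.5,0],[0,0,0,1,0],[0,0,0,1,0],[0,0,0,0.5,0],[0,0,0,0,0]])

```text
t: 12.3
tool_pos: [0.5184, -0.0158, 0.105]
tool_rot: [1.264, 2.876, 0.0]
contact_force: [-2.0, -1.0, 5.2]
opening: -0.0001
grip_force: 2.5
```

```bash
python3 -c "
from h import *
stat()"
```

```text
t 12.30 carton mm [-22.3   0.2 105. ] axes
 [[-1.    -0.001  0.   ]
 [-0.001  1.     0.   ]
 [-0.     0.    -1.   ]] F [-0.6 -2.1  5.2] open -5.811648846470056e-05
```

Request:
servo_tool(increments=[[0,0,0,-5,0],[0,0,0,-40,0],[0,0,0,-50,0],[0,0,0,-50,0],[0,50,0,0,0],[0,50,20,0,0],[0,50,40,0,0],[0,50,50,0,0],[0,0,50,0,0],[0,0,50,0,0],[0,0,0,0,0],[0,0,0,0,0]])

```text
t: 13.8
tool_pos: [0.537, 0.2636, 0.2487]
tool_rot: [-1.264, -2.875, 0.002]
contact_force: [-0.2, -0.1, -0.1]
opening: -0.0001
grip_force: 0.0
```

```bash
python3 -c "
from h import *
stat()
import cv2
a=cv2.resize(get_image('side')[130:265,250:370,::-1],(480,540),interpolation=cv2.INTER_CUBIC)
b=cv2.resize(get_image('top')[145:255,285:395,::-1],(300,300),interpolation=cv2.INTER_CUBIC)
import numpy as np
cv2.imwrite('pics/s4.png',np.hstack([a,np.vstack([b,np.zeros((240,300,3),np.uint8)])]))"
```

```text
t 13.80 carton mm [-215.8  202.7  248.7] axes
 [[-1.    -0.001 -0.   ]
 [-0.001  1.    -0.001]
 [ 0.    -0.001 -1.   ]] F [-0.1 -0.2 -0.1] open -5.133657685286557e-05
```

View pics/s4.png

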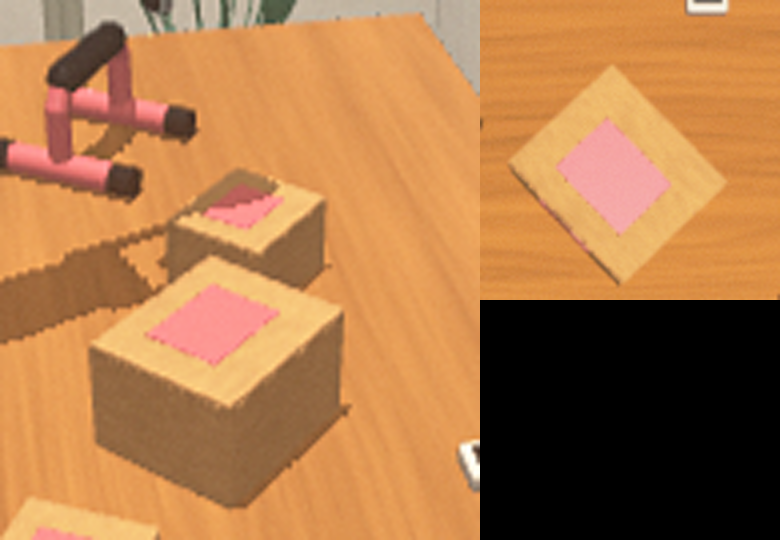

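The carton is closed, with its lid flat and the sticker at (212,322). The arm is clear and the bystanders in view haven't moved.

```bash
python3 -c "
from station import *
print(finish_job())"
```

```text
the job is handed in; nothing more can be done
None
```

The largest carton is closed: I folded the left flap flat, then the right, then the lid on top; contact forces stayed under about 10 N, the arm is clear, and I handed the job in at about 14 s.

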